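# Find the empty staple tin

### The job

Three look-alike closed staple tins stand on the desk; two are full and one is empty. Lift them to feel which is the empty one and stand it upright inside the low square grey tray, where it will be collected for refilling. Leave the full ones upright where they stood, and set tins down rather than dropping them or knocking them over.

Things in the scene. Friction and masses are not known exactly. Their poses are not given: they have to be found in the camera images.
- tin_a_mid (a point): Centre, 43 mm above the underside, of one of three identical round lidded staple tins: bare metal, dark metal lid, white paper band, 54 mm in diameter, 86 mm tall, upright, z up. Stiff, takes a 30 N grip, lid tight. Two are full (0.55 to 0.75 kg, 5.4 to 7.4 N), one, drawn anew each time, is empty (0.11 to 0.15 kg, 1.1 to 1.5 N); they look the same. Contents shift by under 4 mm sideways.
- tin_b_mid (a point): Centre, 43 mm above the underside, of one of three identical round lidded staple tins: bare metal, dark metal lid, white paper band, 54 mm in diameter, 86 mm tall, upright, z up. Stiff, takes a 30 N grip, lid tight. Two are full (0.55 to 0.75 kg, 5.4 to 7.4 N), one, drawn anew each time, is empty (0.11 to 0.15 kg, 1.1 to 1.5 N); they look the same. Contents shift by under 4 mm sideways.
- tin_c_mid (a point): Centre, 43 mm above the underside, of one of three identical round lidded staple tins: bare metal, dark metal lid, white paper band, 54 mm in diameter, 86 mm tall, upright, z up. Stiff, takes a 30 N grip, lid tight. Two are full (0.55 to 0.75 kg, 5.4 to 7.4 N), one, drawn anew each time, is empty (0.11 to 0.15 kg, 1.1 to 1.5 N); they look the same. Contents shift by under 4 mm sideways.
- tray: Low square open tray of plain grey plastic, fixed to the desk: 160 x 160 mm outside, 150 x 150 mm inside, walls 5 mm thick and 30 mm high, floor 5 mm thick. Its origin is the centre of its underside, on the desk; x and y lie along its sides, z up.
Mind the look-alikes: they are no part of the job. Of the things shaped like the tray, the grey one is meant.

How it is judged:
On the way:
1. a tin is lifted clear of the desk in the fingers (((height (world z) of tin_a_mid above 0.065 m and contact force between tin_a and the fingers above 0.5 N) or (height (world z) of tin_b_mid above 0.065 m and contact force between tin_b and the fingers above 0.5 N) or (height (world z) of tin_c_mid above 0.065 m and contact force between tin_c and the fingers above 0.5 N))), for 0.1 s.
At the end, for the whole second after the job is handed in: The empty tin stands upright (within 10 degrees) and at rest on the floor of the tray, its middle within 60 mm of the tray's centre along each side; both full tins stand upright at rest within 40 mm of where they began (((x of tin_a_mid in the frame of tray between -0.06 and 0.06 m and y of tin_a_mid in the frame of tray between -0.06 and 0.06 m and height (world z) of tin_a_mid between 0.038 and 0.06 m and angle between each of tin_a_mid, tin_b_mid, tin_c_mid's own z axis and vertical below 0.17 rad and contact force between tin_a and tray between 0.5 and 3 N and linear speed of each of tin_a, tin_b, tin_c below 0.03 m/s and distance of each of tin_b_mid, tin_c_mid from where it was at the start of the episode below 0.04 m) or (x of tin_b_mid in the frame of tray between -0.06 and 0.06 m and y of tin_b_mid in the frame of tray between -0.06 and 0.06 m and height (world z) of tin_b_mid between 0.038 and 0.06 m and angle between each of tin_b_mid, tin_a_mid, tin_c_mid's own z axis and vertical below 0.17 rad and contact force between tin_b and tray between 0.5 and 3 N and linear speed of each of tin_b, tin_a, tin_c below 0.03 m/s and distance of each of tin_a_mid, tin_c_mid from where it was at the start of the episode below 0.04 m) or (x of tin_c_mid in the frame of tray between -0.06 and 0.06 m and y of tin_c_mid in the frame of tray between -0.06 and 0.06 m and height (world z) of tin_c_mid between 0.038 and 0.06 m and angle between each of tin_c_mid, tin_a_mid, tin_b_mid's own z axis and vertical below 0.17 rad and contact force between tin_c and tray between 0.5 and 3 N and linear speed of each of tin_c, tin_a, tin_b below 0.03 m/s and distance of each of tin_a_mid, tin_b_mid from where it was at the start of the episode below 0.04 m))); the robot touches nothing.
It fails at once if a tin is knocked over (tilted by more than 55 degrees) (angle between any of tin_a_mid, tin_b_mid, tin_c_mid's own z axis and vertical above 0.96 rad).
It fails at once if a tin is dropped (falls freely from more than about 35 mm) ((linear speed of tin_a above 0.8 m/s and contact force between tin_a and the fingers below 0.05 N) or (linear speed of tin_b above 0.8 m/s and contact force between tin_b and the fingers below 0.05 N) or (linear speed of tin_c above 0.8 m/s and contact force between tin_c and the fingers below 0.05 N)).
It also fails if it takes over 64 s, if anything falls off the work surface, if the arm or the gripper's body presses on something with over 40 N, if the wrist force passes 120 N, or if a joint passes its speed limit or range.

### The arm

A 6-joint arm with a two-finger parallel gripper is mounted at the origin on the work surface. World frame = base frame: x ahead of the robot, y to its left, z up, the work surface at z = 0. Lengths are in m, angles in rad, forces in N, time in s.
With the tool pointing down it reaches from about 0.425 to 1.125 m from the base axis. Payload 14.9 kg.
Tool frame: the origin (TCP) lies midway between the tips of the shut fingers; the grasp point (between the pads) lies 19 mm behind it (r.grip_point_offset is the distance from the TCP to the grasp point, in m); x points along the fingers, z is the direction in which the jaws open and shut, and the axes are right-handed (so a half turn about x gives the same grasp; the last joint's range is limited). The gripper opens to 91 mm and grips with 3 to 60 N. Pads are 32 mm wide; open, the fingers measure 118 mm over their backs; the gripper's body (76 mm by 178 mm) begins 60 mm behind the grasp point.
Start: joints at [-1.276, 0.379, 1.734, -0, 1.028, -0.033], TCP at [0.225, -0.663, 0.214] pointing down, gripper open.
Joint ranges: [-2.77, 2.77], [-0.74, 2.19], [0, 2.66], [-1.06, 4.2], [0.31, 2.87], [-3.08, 3.08]. Speed limits (rad/s): [1.89, 1.89, 2.39, 3.14, 3.14, 3.14].

### API

Orientations are given as a unit quaternion [w, x, y, z].
In Python, from bench import r, eyes, models gives the robot as it stands.
- The arm moves only by the tool play_rows, never from a script. Its argument "steps" is text: rows parted by semicolons, each of 4 numbers parted by spaces: the shift along the tool's x, y, z in m, then the turn about the tool's x in rad. In form: dx dy dz twist; .... A call has 1 to 12 rows; each row is the pose to reach, as a shift and turn from the pose measured when the call began, along the tool's axes at that moment; what a row does not reach only later rows make up. A row lasts 1/8 s, in which the tool goes at most 62.5 mm and 10.7 degrees, less where a joint would pass 70% of its speed; a pose out of reach is approached as far as the arm can. A call with a gripper value outside its range is refused whole. "jaw" is the opening, from 0 (shut) to 1 (fully open), set as the call begins (left out, the last holds). The fingers move at their own pace and stop on an object; the grip force is fixed at half the most. Time passes only in rows, so rows that repeat a pose let the fingers close. It gives the time, the measured TCP pose, the force and the opening at its end, in the units of the state.
- r.get_state(): the state, without advancing time (a new reading comes with each control period).
- eyes.camera(name): name is "side" or "top" or "wrist"; returns the picture (384x512x3 uint8, blue, green, red); there is no depth.
- eyes.camera_params(name): a dict with "fx", "fy", "cx", "cy" (pixels), "extrinsics" (4x4, takes a point from camera to world coordinates); the wrist camera has in their place "tool_from_camera" (4x4, takes a point from camera to tool coordinates, whose origin is the TCP and whose axes are the tool frame's). Camera axes: x right, y down, z forward; pixel columns grow to the right and rows downward; lengths in m; the calibration is good to about 2 mm. A picture is of the moment at which its call begins: read the wrist's pose just before it. camera_params takes no time and is no camera call.
- r.hand_in(): hands the job in, once; it reports no verdict.
Trained networks look in the newest picture that a camera, given by its name, has taken for a name from the list of things; names that differ only in an ending like _2 or _b are one class to them, and where a whole thing is asked for, a point or a joint stands for the part that bears it (a point fixed in the world has none). Each returns a list of dicts, best first, with "conf" (0 to 1); they miss things now and then, are a little off and sometimes report something else, mostly with a low value. They report only what shows in the picture. A call takes as long as a camera call. They do not tell look-alikes from the thing itself.
- models.recognise(query, camera): "centre" ([x, y, z] in m, in the coordinates of the camera as it stood for that picture, good to about 4 mm: the middle of the surface that is visible of it).
- models.cut_out(query, camera): "pixels" (384x512 bool, what is visible of it).
- models.mark_of(query, camera): "centre" ([x, y, z] in m, in the coordinates of the camera as it stood for that picture, good to about 4 mm: a listed point, or the origin of a listed thing).
The state is a dict: "time_s": time; "joint_pos": joint angles; "joint_vel": joint speeds; "joint_torque": joint torques, N m; "eef_pos": TCP position; "tcp_rot": TCP orientation; "wrist_force": force on the tool from outside, world axes, zero at the start; "moment": the same for the moment, N m; "gripper_width": finger opening in m.
Only numpy, scipy, OpenCV 4.12 (cv2) and the standard library are available. Lean on these libraries where they do the work, as an engineer would, in place of code of your own. Each camera call takes 0.05 s, during which the arm holds its last target.

## Working session

There is one attempt and no reset: what is moved stays moved. The work goes in short steps, Python scripts to look and compute and a tool call to move; the robot and the scene stay as the last step left them, time stands still between calls to the robot, and variables do not carry over. Pictures are saved under pics/ and viewed, and the job is handed in when it is done.

Besides the shell and the picture viewer there is one more tool, called after "Emit:" as a command line: name --argument value ..., lists and objects as JSON in quotes. play_rows: Moves the arm, as the interface text tells. Its arguments: {"type":"object","properties":{"steps":{"type":"string"},"jaw":{"type":"number"}},"required":["steps"]}

```bash
mkdir -p pics
cat > h.py <<'E'
from bench import r, eyes, models
import numpy as np, cv2
def w(cam,p):
    return (np.array(eyes.camera_params(cam)["extrinsics"])@np.r_[p,1])[:3]
E
python3 - <<'E'
from h import *
s=r.get_state();print(s)
for c in ("top","side"):
    cv2.imwrite(f"pics/{c}0.png",eyes.camera(c))
    for q in ("tin_a_mid","tray"):
        for d in models.mark_of(q,c): print(c,q,round(d["conf"],2),w(c,d["centre"]).round(3))
print(np.array(eyes.camera_params("top")["extrinsics"]).round(3))
print(eyes.camera_params("wrist"))
E
```

```text
{'time_s': 0.0, 'joint_pos': array([-1.27629385e+00,  3.79426452e-01,  1.73481202e+00,  4.54264521e-06,
        1.02847107e+00, -3.32543102e-02]), 'joint_vel': array([ 2.94595591e-04, -1.40267669e-04,  2.71597127e-05,  9.19270997e-04,
       -1.74179453e-03, -8.44666045e-05]), 'joint_torque': array([ 1.31750083e-03, -7.63724828e+01, -4.34363508e+01,  6.51258230e-02,
        4.24343138e-02, -8.98282792e-05]), 'eef_pos': array([ 0.22525045, -0.66233419,  0.21326027]), 'tcp_rot': array([ 0.57456096,  0.41197023,  0.57518571, -0.4114871 ]), 'wrist_force': array([ 0.63990417, -0.60938663, -0.51054667]), 'moment': array([0.02304264, 0.040573  , 0.04811524]), 'gripper_width': 0.09127067205447492}
top tin_a_mid 0.98 [ 0.508 -0.09   0.041]
top tin_a_mid 0.38 [ 0.573  0.304 -0.002]
top tray 0.72 [ 0.315  0.142 -0.   ]
top tray 0.64 [0.552 0.076 0.038]
top tray 0.58 [0.575 0.305 0.002]
side tin_a_mid 0.77 [ 0.509 -0.09   0.044]
side tray 0.9 [ 0.318  0.146 -0.003]
side tray 0.58 [ 0.575  0.308 -0.002]
[[-1.600e-02 -9.990e-01  5.100e-02  3.820e-01]
 [-1.000e+00  1.600e-02 -4.000e-03 -1.000e-03]
 [ 3.000e-03 -5.100e-02 -9.990e-01  1.089e+00]
 [ 0.000e+00  0.000e+00  0.000e+00  1.000e+00]]
{'fx': 278.33453800348116, 'fy': 278.33453800348116, 'cx': 254.64959113835823, 'cy': 197.13008014823694, 'tool_from_camera': array([[ 1.07067663e-04, -2.92693808e-01,  9.56206214e-01,
        -1.70380897e-01],
       [ 7.10815947e-04, -9.56205955e-01, -2.92693808e-01,
         8.39765574e-02],
       [ 9.99999742e-01,  7.11024667e-04,  1.05672689e-04,
        -1.83632105e-03],
       [ 0.00000000e+00,  0.00000000e+00,  0.00000000e+00,
         1.00000000e+00]])}
```

View pics/top0.png

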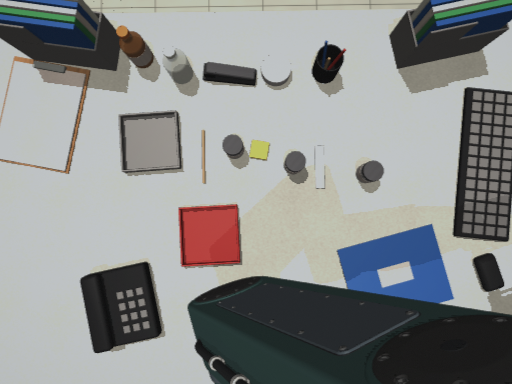

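View pics/side0.png

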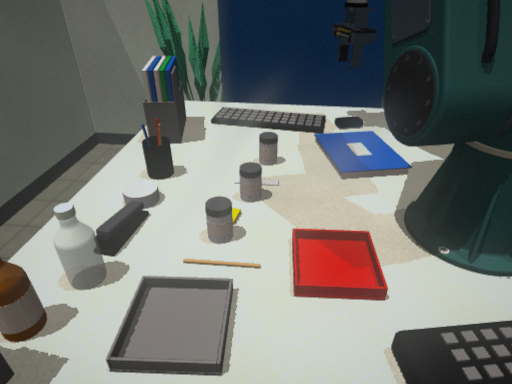

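Run:
```python
from h import *
P=eyes.camera_params("top");E=np.array(P["extrinsics"])
im=cv2.imread("pics/top0.png")
cv2.imwrite("pics/top_z.png",cv2.resize(im[100:190,110:400],None,fx=2.7,fy=2.7,interpolation=cv2.INTER_CUBIC))
def ray(u,v,z):
    d=E[:3,:3]@[(u-P["cx"])/P["fx"],(v-P["cy"])/P["fy"],1]; return E[:3,3]+d*(z-E[2,3])/d[2]
for u,v in((233,144),(295.5,160.5),(372,170)): print(u,v,ray(u,v,.086).round(3))
for d in models.cut_out("tin_a_mid","top"):
    ys,xs=np.where(d["pixels"]);print(d["conf"],xs.min(),xs.max(),ys.min(),ys.max())
for d in models.cut_out("tray","top"):
    c,sz,a=cv2.minAreaRect(np.argwhere(d["pixels"])[:,::-1].astype(np.float32)); print(d["conf"],c,sz,a,ray(*c,.03).round(3))
S=eyes.camera("side")
for c in("side","top"):
  for d in models.recognise("tin_a_mid",c): print(c,d["conf"],w(c,d["centre"]).round(3))
```

```text
233 144 [0.553 0.071 0.086]
295.5 160.5 [ 0.508 -0.091  0.086]
372 170 [ 0.48  -0.289  0.086]
0.88 283 304 151 172
0.53 118 180 112 171
0.85 (149.21400451660156, 140.92413330078125) (60.50693893432617, 60.31980895996094) 86.42366790771484 [0.575 0.305 0.03 ]
0.82 (208.49691772460938, 234.9446258544922) (59.18650817871094, 59.68574142456055) 86.8201675415039 [0.315 0.144 0.03 ]
side 0.89 [ 0.508 -0.066  0.059]
top 0.95 [ 0.504 -0.084  0.088]
```

View pics/top_z.png

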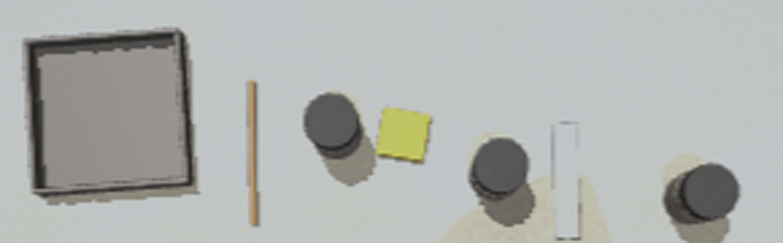

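```bash
cat >> h.py <<'E'
from scipy.spatial.transform import Rotation as Ro
def go(*t):
    s=r.get_state();q=s["tcp_rot"];R=Ro.from_quat(np.r_[q[1:],q[0]]).as_matrix()
    print("t",s["time_s"],"pos",s["eef_pos"].round(4),"f",s["wrist_force"].round(2),"gw",round(s["gripper_width"],4),"j",s["joint_pos"].round(2))
    print(R.round(3))
    for p in t: print(p,(R.T@(np.array(p)-s["eef_pos"])).round(4))
E
python3 - <<'E'
from h import *
go((.479,-.291,.15),(.479,-.291,.03))
E
```

```text
t 0.55 pos [ 0.2254 -0.6627  0.214 ] f [ 0.49 -0.4  -0.29] gw 0.0911 j [-1.28  0.38  1.73  0.    1.03 -0.03]
[[ 0.     0.947  0.322]
 [-0.     0.322 -0.947]
 [-1.     0.     0.   ]]
(0.479, -0.291, 0.15) [ 0.0639  0.3598 -0.2703]
(0.479, -0.291, 0.03) [ 0.1839  0.3598 -0.2703]
```

Emit:
play_rows --steps "0.064 0.045 -0.034 0;0.064 0.09 -0.068 0;0.064 0.135 -0.101 0;0.064 0.18 -0.135 0;0.064 0.225 -0.169 0;0.064 0.27 -0.203 0;0.064 0.315 -0.236 0;0.064 0.34 -0.256 0;0.064 0.36 -0.27 0;0.064 0.36 -0.27 0;0.064 0.36 -0.27 0" --jaw 1

```text
time_s: 1.92
eef_pos: [0.479, -0.2917, 0.15]
tcp_rot: [0.575, 0.412, 0.575, -0.412]
wrist_force: [-0.5, -0.4, -0.7]
gripper_width: 0.0914
```

Run:
```python
from h import *
go((.479,-.291,.15),(.479,-.291,.03))
im=eyes.camera("wrist");cv2.imwrite("pics/w1.png",im)
T=np.array(eyes.camera_params("wrist")["tool_from_camera"])
s=r.get_state();q=s["tcp_rot"];R=Ro.from_quat(np.r_[q[1:],q[0]]).as_matrix()
for d in models.mark_of("tin_a_mid","wrist"):
    print(d["conf"],(s["eef_pos"]+R@(T@np.r_[d["centre"],1])[:3]).round(4))
```

```text
t 1.925 pos [ 0.479  -0.2917  0.15  ] f [-0.54 -0.35 -0.67] gw 0.0914 j [-0.59  0.25  2.05 -0.    0.84  0.65]
[[ 0.     0.947  0.322]
 [-0.     0.322 -0.947]
 [-1.    -0.     0.   ]]
(0.479, -0.291, 0.15) [-0.      0.0002 -0.0006]
(0.479, -0.291, 0.03) [ 0.12    0.0002 -0.0006]
0.97 [ 0.5075 -0.0889  0.0455]
```

View pics/w1.png

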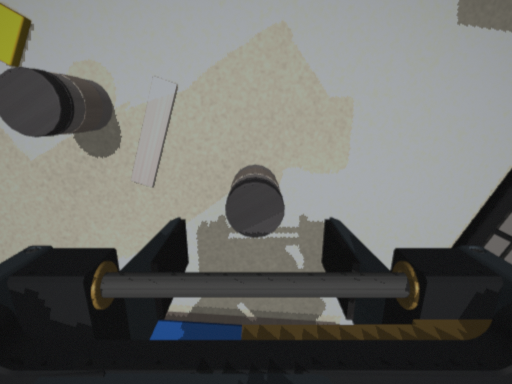

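```bash
cat >> h.py <<'E'
def wray(u,v,z):
    P=eyes.camera_params("wrist");T=np.array(P["tool_from_camera"])
    s=r.get_state();q=s["tcp_rot"];R=Ro.from_quat(np.r_[q[1:],q[0]]).as_matrix()
    o=s["eef_pos"]+R@T[:3,3];d=R@T[:3,:3]@[(u-P["cx"])/P["fx"],(v-P["cy"])/P["fy"],1]
    return (o+d*(z-o[2])/d[2]).round(4)
E
python3 - <<'E'
from h import *
print(wray(255,207,.086),wray(226,207,.086),wray(284,207,.086))
E
```

```text
[ 0.4812 -0.2895  0.086 ] [ 0.4729 -0.2651  0.086 ] [ 0.4895 -0.314   0.086 ]
```

Emit:
play_rows --steps "0.04 0.001 -0.001 0;0.08 0.001 -0.001 0;0.105 0.001 -0.001 0;0.12 0.001 -0.001 0;0.12 0.001 -0.001 0;0.12 0.001 -0.001 0"

```text
time_s: 2.78
eef_pos: [0.4799, -0.2912, 0.0309]
tcp_rot: [0.575, 0.412, 0.574, -0.412]
wrist_force: [1.1, 0.3, -0.3]
gripper_width: 0.0917
```

Emit:
play_rows --steps "0 0 0 0;0 0 0 0;0 0 0 0;0 0 0 0;0 0 0 0;0 0 0 0" --jaw 0

```text
time_s: 3.52
eef_pos: [0.48, -0.2912, 0.0309]
tcp_rot: [0.575, 0.412, 0.574, -0.412]
wrist_force: [-0.5, -0.3, 2.7]
gripper_width: 0.0536
```

Emit:
play_rows --steps "-0.008 0 0 0;-0.016 0 0 0;-0.024 0 0 0;-0.032 0 0 0;-0.04 0 0 0;-0.04 0 0 0;-0.04 0 0 0;-0.04 0 0 0;-0.04 0 0 0"

```text
time_s: 4.65
eef_pos: [0.4798, -0.2911, 0.0707]
tcp_rot: [0.575, 0.412, 0.574, -0.412]
wrist_force: [-0.3, 0.5, -7.9]
gripper_width: 0.0535
```

Run:
```python
from h import *
F=[]
for i in range(3):
    cv2.imwrite("pics/lc%d.png"%i,eyes.camera("wrist")); F.append(r.get_state()["wrist_force"].round(2))
print(F);go()
```

```text
[array([ 1.03,  0.8 , -5.87]), array([ 0.12, -0.03, -7.01]), array([-0.2 , -0.41, -6.08])]
t 4.8 pos [ 0.4799 -0.2912  0.0708] f [-0.2  -0.41 -6.08] gw 0.0538 j [-0.59  0.38  2.06 -0.    0.7   0.66]
[[ 0.001  0.947  0.321]
 [-0.001  0.321 -0.947]
 [-1.     0.001  0.001]]
```

View pics/lc2.png

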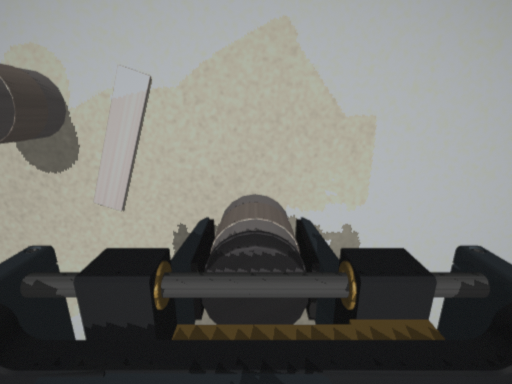

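The picture shows the tin squarely between the pads (lid about (255,270)). The reading of about −6.5 N means this one is full, so it goes back down.

Emit:
play_rows --steps "0.01 0 0 0;0.02 0 0 0;0.03 0 0 0;0.035 0 0 0;0.038 0 0 0;0.04 0 0 0;0.04 0 0 0;0.04 0 0 0"

```text
time_s: 5.8
eef_pos: [0.4801, -0.2913, 0.031]
tcp_rot: [0.575, 0.412, 0.574, -0.412]
wrist_force: [0.5, -0.1, -5.9]
gripper_width: 0.0538
```

Emit:
play_rows --steps "0 0 0 0;0 0 0 0;0 0 0 0;0 0 0 0;0 0 0 0;0 0 0 0" --jaw 1

```text
time_s: 6.55
eef_pos: [0.4801, -0.2913, 0.031]
tcp_rot: [0.575, 0.412, 0.574, -0.412]
wrist_force: [-0.5, 0.5, 0.3]
gripper_width: 0.0912
```

Emit:
play_rows --steps "-0.03 0 0 0;-0.07 0 0 0;-0.12 0 0 0;-0.12 0 0 0;-0.12 0 0 0"

```text
time_s: 7.18
eef_pos: [0.4796, -0.291, 0.1505]
tcp_rot: [0.575, 0.412, 0.574, -0.412]
wrist_force: [-0.1, 0.1, -0.6]
gripper_width: 0.0913
```

Run:
```python
from h import *
go((.507,-.091,.15))
```

```text
t 7.175 pos [ 0.4796 -0.291   0.1505] f [-0.09  0.1  -0.59] gw 0.0913 j [-0.59  0.25  2.05 -0.    0.84  0.66]
[[ 0.001  0.947  0.321]
 [-0.001  0.321 -0.947]
 [-1.     0.001  0.001]]
(0.507, -0.091, 0.15) [ 0.0004  0.0901 -0.1806]
```

Emit:
play_rows --steps "0 0.025 -0.05 0.06;0 0.05 -0.1 0.12;0 0.075 -0.15 0.18;0 0.085 -0.17 0.24;0 0.09 -0.1805 0.265;0 0.09 -0.1805 0.265;0 0.09 -0.1805 0.265"

```text
time_s: 8.05
eef_pos: [0.5064, -0.0914, 0.1496]
tcp_rot: [0.515, 0.484, 0.515, -0.484]
wrist_force: [-0.0, 0.1, -0.4]
gripper_width: 0.0913
```

Run:
```python
from h import *
go((.507,-.091,.15))
cv2.imwrite("pics/w2.png",eyes.camera("wrist"))
```

```text
t 8.05 pos [ 0.5064 -0.0914  0.1496] f [-0.01  0.1  -0.42] gw 0.0913 j [-0.22  0.18  2.14 -0.    0.82  1.29]
[[-0.     0.998  0.062]
 [-0.001  0.062 -0.998]
 [-1.    -0.     0.   ]]
(0.507, -0.091, 0.15) [-0.0004  0.0006 -0.0004]
```

View pics/w2.png

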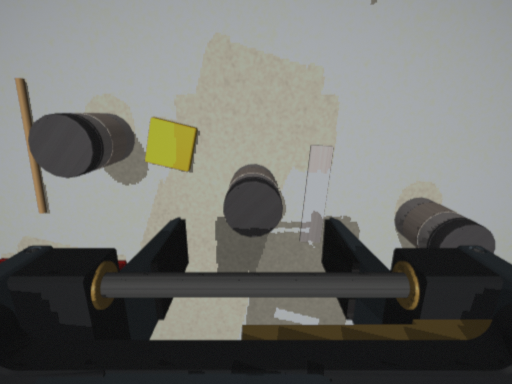

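The tin sits centred at (253,207), and tin c is upright at (470,235). There is a flat strip at (315,190), under where the right finger will come down, so I'll descend to about z = 0.033.

Emit:
play_rows --steps "0.04 0.002 0 0;0.08 0.002 0 0;0.105 0.002 0 0;0.117 0.002 0 0;0.117 0.002 0 0;0.117 0.002 0 0"

```text
time_s: 8.85
eef_pos: [0.5092, -0.0918, 0.0337]
tcp_rot: [0.516, 0.484, 0.515, -0.484]
wrist_force: [1.4, -0.3, 0.5]
gripper_width: 0.0913
```

Emit:
play_rows --steps "0 0 0 0;0 0 0 0;0 0 0 0;0 0 0 0;0 0 0 0;0 0 0 0" --jaw 0

```text
time_s: 9.6
eef_pos: [0.5092, -0.0918, 0.0338]
tcp_rot: [0.516, 0.484, 0.515, -0.484]
wrist_force: [-1.4, 0.7, 4.2]
gripper_width: 0.0538
```

Emit:
play_rows --steps "-0.008 0 0 0;-0.016 0 0 0;-0.024 0 0 0;-0.032 0 0 0;-0.04 0 0 0;-0.04 0 0 0;-0.04 0 0 0;-0.04 0 0 0;-0.04 0 0 0"

```text
time_s: 10.72
eef_pos: [0.5091, -0.0917, 0.0735]
tcp_rot: [0.516, 0.484, 0.515, -0.484]
wrist_force: [-0.9, 0.0, -1.7]
gripper_width: 0.054
```

Run:
```python
from h import *
F=[]
for i in range(3):
    eyes.camera("wrist"); F.append(r.get_state()["wrist_force"].round(2))
print(F);go()
```

```text
[array([ 0.52, -0.52, -1.64]), array([ 0.59, -0.27, -1.79]), array([-0.26,  0.19, -1.77])]
t 10.875 pos [ 0.5091 -0.0917  0.0736] f [-0.26  0.19 -1.77] gw 0.054 j [-0.22  0.32  2.15 -0.    0.67  1.29]
[[ 0.001  0.998  0.062]
 [-0.001  0.062 -0.998]
 [-1.     0.001  0.001]]
```

Steady force is about −1.75 N with a bias near −0.4 N, so roughly 1.3 N: this is the empty tin. I'll lift it high and carry it over.

Emit:
play_rows --steps "-0.03 0 0 0;-0.07 0 0 0;-0.11 0 0 0;-0.12 0 0 0;-0.12 0 0 0"

```text
time_s: 11.5
eef_pos: [0.509, -0.0916, 0.1935]
tcp_rot: [0.516, 0.485, 0.515, -0.484]
wrist_force: [-0.4, 0.2, -1.1]
gripper_width: 0.0537
```

Run:
```python
from h import *
go((.575,.305,.193))
cv2.imwrite("pics/w3.png",eyes.camera("wrist"))
```

```text
t 11.5 pos [ 0.509  -0.0916  0.1935] f [-0.36  0.19 -1.12] gw 0.0537 j [-0.22  0.12  2.11 -0.    0.91  1.29]
[[ 0.002  0.998  0.062]
 [-0.001  0.062 -0.998]
 [-1.     0.002  0.001]]
(0.575, 0.305, 0.193) [ 2.000e-04  9.030e-02 -3.918e-01]
```

View pics/w3.png

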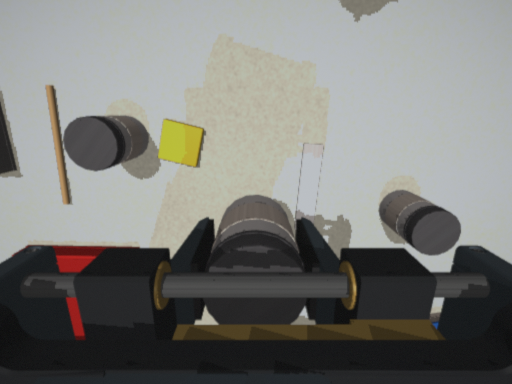

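The tin is firmly held (around (255,260)); the other tins are standing at (95,142) and (430,228).

Emit:
play_rows --steps "0 0.009 -0.04 0;0 0.018 -0.08 0;0 0.028 -0.12 0;0 0.037 -0.16 0;0 0.046 -0.2 0;0 0.055 -0.24 0;0 0.065 -0.28 0;0 0.074 -0.32 0;0 0.083 -0.36 0;0 0.09 -0.385 0;0 0.09 -0.392 0;0 0.09 -0.392 0"

```text
time_s: 13.05
eef_pos: [0.5738, 0.3047, 0.1917]
tcp_rot: [0.515, 0.484, 0.515, -0.485]
wrist_force: [-0.2, -0.4, -1.4]
gripper_width: 0.0539
```

Run:
```python
from h import *
go((.575,.305,.0395))
cv2.imwrite("pics/w4.png",eyes.camera("wrist"))
for d in models.cut_out("tray","wrist"): 
    c=cv2.minAreaRect(np.argwhere(d["pixels"])[:,::-1].astype(np.float32));print(d["conf"],c)
```

```text
t 13.05 pos [0.5738 0.3047 0.1917] f [-0.16 -0.4  -1.37] gw 0.0539 j [ 0.45  0.33  1.85 -0.    0.96  1.96]
[[-0.001  0.998  0.062]
 [-0.001  0.062 -0.998]
 [-1.    -0.001  0.001]]
(0.575, 0.305, 0.0395) [ 0.1522  0.0014 -0.0004]
0.74 ((251.5, 173.0), (118.0, 137.0), 90.0)
0.74 ((305.0, 316.0), (16.0, 18.0), 90.0)
```

View pics/w4.png

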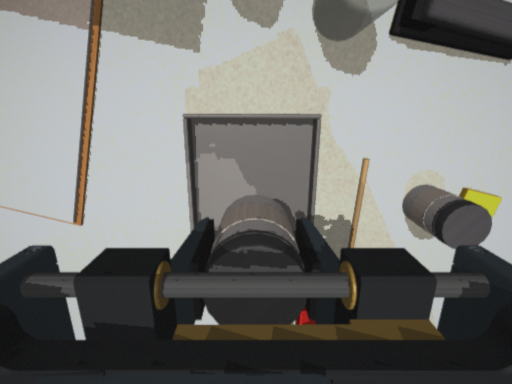

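The tray is straight under the tin, with its sides aligned with the fingers (outline columns 185–320, far edge at row 115). Lowering now.

Emit:
play_rows --steps "0.035 0.001 0 0;0.07 0.001 0 0;0.1 0.001 0 0;0.125 0.001 0 0;0.138 0.001 0 0;0.145 0.001 0 0;0.149 0.001 0 0;0.151 0.001 0 0;0.152 0.001 0 0;0.152 0.001 0 0"

```text
time_s: 14.4
eef_pos: [0.5751, 0.3042, 0.0405]
tcp_rot: [0.515, 0.484, 0.515, -0.485]
wrist_force: [0.5, 0.0, -1.5]
gripper_width: 0.0538
```

Run:
```python
from h import *
go()
```

```text
t 14.4 pos [0.5751 0.3042 0.0405] f [ 0.54  0.03 -1.52] gw 0.0538 j [ 0.45  0.54  1.88 -0.    0.72  1.96]
[[ 0.     0.998  0.061]
 [-0.001  0.061 -0.998]
 [-1.    -0.     0.001]]
```

Emit:
play_rows --steps "0.001 0 0 0;0.002 0 0 0;0.002 0 0 0;0.002 0 0 0"

```text
time_s: 14.9
eef_pos: [0.5752, 0.3043, 0.0388]
tcp_rot: [0.515, 0.484, 0.515, -0.485]
wrist_force: [-1.6, -0.5, 5.7]
gripper_width: 0.0536
```

Emit:
play_rows --steps "0 0 0 0;0 0 0 0;0 0 0 0;0 0 0 0;0 0 0 0;0 0 0 0" --jaw 1

```text
time_s: 15.65
eef_pos: [0.5752, 0.3043, 0.0388]
tcp_rot: [0.515, 0.484, 0.515, -0.485]
wrist_force: [0.4, -0.8, -0.7]
gripper_width: 0.0913
```

Emit:
play_rows --steps "-0.03 0 0 0;-0.07 0 0 0;-0.12 0 0 0;-0.16 0 0 0;-0.16 -0.03 0 0;-0.16 -0.06 0 0;-0.16 -0.06 0 0;-0.16 -0.06 0 0"

```text
time_s: 16.65
eef_pos: [0.5159, 0.301, 0.199]
tcp_rot: [0.515, 0.485, 0.515, -0.484]
wrist_force: [-0.0, -0.4, -0.8]
gripper_width: 0.0911
```

Run:
```python
from h import *
go()
for c in ("wrist","top","side"): cv2.imwrite(f"pics/{c}5.png",eyes.camera(c))
a=[cv2.resize(cv2.imread(f"pics/{c}5.png"),(400,300)) for c in("wrist","top")]+[cv2.resize(cv2.imread("pics/side5.png"),(400,300))]
cv2.imwrite("pics/all5.png",np.vstack([np.hstack(a[:2]),np.hstack([a[2],a[2]*0])]))
```

```text
t 16.65 pos [0.5159 0.301  0.199 ] f [-0.01 -0.36 -0.78] gw 0.0911 j [ 0.49  0.24  1.95 -0.    0.95  2.  ]
[[ 0.001  0.998  0.061]
 [-0.     0.061 -0.998]
 [-1.     0.001  0.   ]]
```

View pics/all5.png

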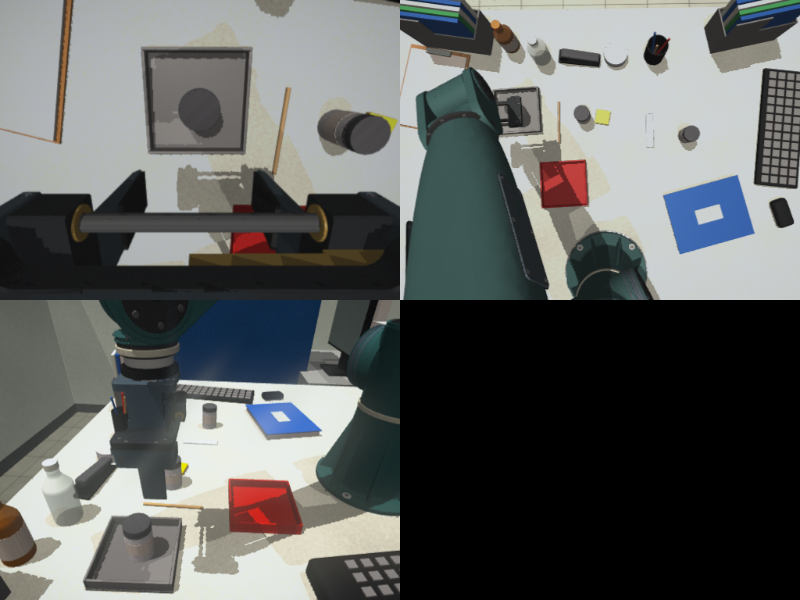

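```bash
python3 -c "
from h import *
print(wray(257,140,.091))
print(r.hand_in())"
```

```text
[0.573  0.3039 0.091 ]
the job is handed in; nothing more can be done
None
```

The empty tin now stands upright near the middle of the grey tray, and I handed the job in at about 17 s with the arm clear of everything.

- **Tin at the robot's right, near (0.48, −0.29):** it pulled about 6 to 7 N when lifted, so it is full. I set it back down on the same spot.
- **Middle tin, near (0.51, −0.09):** it pulled about 1.75 N raw, or about 1.3 N after allowing for the sensor's bias. That is within the empty range, so I carried it over to the tray.
- **Third tin, near (0.55, 0.07):** I never lifted or touched it. With the other two known, it has to be the second full one.

**Last checks:** the final pictures from the three cameras show all three tins upright. The wrist picture puts the empty tin's lid at about (0.573, 0.304), within about 2 mm of the measured tray centre (0.575, 0.305). I judged that the full tins had not moved by eye in the pictures and did not measure them again. None of the checks failed or disagreed.

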